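# Hold a surface-temperature probe on the griddle's check dot

### The job

The griddle has been unplugged after service, and before it is brushed down we check that its plate has cooled. Pull the white surface thermometer straight up out of the spring clips of its holster, then set its copper foot inside the red dot on the plate, with the thermometer square to the sloping plate (not plumb), and press gently until the sprung foot has gone about half-way in (the sleeve's lower edge on the green band). Keep it so for three seconds while the reading settles and finish still holding it there, not letting go; the foot must not touch the coated plate outside the dot, the gripper and arm must not touch the griddle, and the timer, brush and citrus press are left alone.

Things in the scene. Friction and masses are not known exactly. Their poses are not given: they have to be found in the camera images.
- probe: White surface thermometer, 0.13 kg, parked upright, foot down. Origin: on its axis at the underside of the 34 mm shoulder flange that rests on the holster's mouth; z up the handle, -x the display side. Handle 24 (x) by 36 mm (y), top 105 mm above the origin. Below: grooved grey neck (bulge 23 mm wide, ending 22 mm down), 8 mm stem, 12 mm steel sleeve ending 72 mm down, sprung foot.
- probe_grip (a point): Middle of the blue side grips on the probe's handle, on its axis, 76 mm above the probe's origin (29 mm below the handle's top, 164 mm above the free foot's face); take it here from above, across the 36 mm (the probe's y).
- sensor_foot (a joint): How far the sprung foot is pressed up into the sleeve, m: 0 free, 0.010 fully in. It slides along the probe's z axis; the spring pushes with 1 N at 0 and 0.5 N more for each mm (3.5 N half-way, 6 N fully in). Its shaft has a green band; the sleeve's lower edge is on the band from 0.003 to 0.008.
- foot_face (a point): Centre of the flat underside of the copper foot (a disc of 15 mm diameter, 5 mm thick).
- holster: White tube holster, upright on a black suction foot (90 mm diameter) that does not move; origin at the centre of its underside. Bore 25 mm. Two sprung clips with orange tabs (to 26 mm from the axis, on its +y and -y sides, top 108 mm up) snap into the probe's groove; the probe's x and y start along the holster's.
- holster_mouth (a point): Centre of the holster's mouth, 108 mm above the worktop. Pulling the probe straight up spreads the clips over the first 15 mm and takes 8 to 15 N at the peak (the first 3 mm are free play); then it slides freely; its foot is clear of the mouth after 90 mm.
- griddle: Table-top griddle, fixed: aluminium wedge housing 230 (x) by 200 mm (y) on rubber feet, origin at the centre of its underside on the worktop, z up; front (-x) with black knob and drip drawer. 45 mm high in front, 94 mm at the back; thin steel rims stand 18 mm above the plate at the sides and 24 mm at the back, whose top is 120 mm above the worktop.
- griddle_plate: The black coated plate of the griddle, 186 by 178 mm. Its frame lies on the upper face in the middle of the plate, at the centre of the red dot: z points square out of the plate, x up the slope to the back of the griddle. It slopes down towards the griddle's front by 12 degrees (0.209 rad).
- red_dot (a point): Centre of the red check dot (36 mm diameter, with a thin pale outline) on the upper face of the plate, 73 mm above the worktop.
- kitchen_timer: Bystander: white kitchen timer lying flat, 78 x 52 x 14 mm, origin under its centre.
- bench_brush: Bystander: crumb brush with black arched grip standing in its tray, 144 mm long (its y), 32 mm wide, 75 mm high, origin under its centre.
- citrus_press: Bystander: cream citrus press, a ribbed dome on a flat base, 107 x 60 mm, 45 mm high, origin under its centre.
There are look-alikes about, which are no part of the job. What is shaped like the probe but black is not meant.

How it is judged:
By the outcome, as a careful person would: the job done as asked, in the order asked, and still so for the second after the job is handed in, while the arm keeps its last pose, push and grip.
It also fails if it takes over 48 s, if anything falls off the work surface, if the arm or the gripper's body presses on something with over 40 N, if the wrist force passes 120 N, or if a joint passes its speed limit or range.

### The arm

A 7-joint arm with a two-finger parallel gripper is mounted at the origin on a cart in front of the work surface, level with it; the furniture and walls round the work are solid. World frame = base frame: x ahead of the robot, y to its left, z up, the work surface at z = 0. Lengths are in m, angles in rad, forces in N, time in s.
With the tool pointing down it reaches from about 0.4 to 0.875 m from the base axis. Payload 6.5 kg.
Tool frame: the origin (TCP) lies on the centre line of the jaws, within the pads' length; the fingertips stand 11 mm ahead of it and the grasp point (between the pads) lies 8 mm behind it; z points along the fingers, y is the line along which they close (so a half turn about z gives the same grasp; the last joint's range is limited). The gripper opens to 85 mm and grips with 20 to 120 N. Pads are 22 mm wide; open, the fingers measure 114 mm over their backs; the gripper's body (76 mm by 85 mm) begins 54 mm behind the grasp point. The pads swing forward as they close: fully open they stand 13 mm farther back than shut.
Start: joints at [-0.066, 0.536, -0.004, 1.538, 0.003, 1.067, -0.071], TCP at [0.65, 0, 0.242] pointing down, gripper open.
Joint ranges: [-2.7, 2.7], [-0.37, 2.16], [-1.27, 1.26], [0.24, 2.4], [-1.31, 4.45], [0.19, 1.91], [-2.76, 2.76]. Speed limits (rad/s): [2.39, 2.39, 3.14, 3.14, 3.14, 3.14, 3.14].

### API

Orientations are given as [roll, pitch, yaw] about the fixed x, y, z axes, in that order (R = Rz(yaw) Ry(pitch) Rx(roll)).
In Python, from bench import bot gives the robot as it stands.
- The arm moves only by the tool carry_out, never from a script. Its argument "rows" is a list of rows, each a list of 4 numbers: the shift along the tool's x, y, z in cm, then the turn about the tool's z in rad. A call has 1 to 5 rows; each row shifts and turns the commanded pose from where the row before left it, along the tool's axes as they then stand; what a row does not reach is not made up. A row lasts 1/8 s, in which the tool goes at most 62.5 mm and 10.7 degrees, less where a joint would pass 70% of its speed; a pose out of reach is approached as far as the arm can. A call with a gripper value outside its range is refused whole. "grip" is the opening, from -1 (shut) to 1 (fully open), set as the call begins (left out, the last holds). The fingers move at their own pace and stop on an object; "grip_force" is the grip in N (left out, the last holds). Time passes only in rows, so rows that do not move let the fingers close. It gives the time, the measured TCP pose, the force, the opening and the grip force at its end, in the units of the state.
- bot.read_state(): the state, without advancing time (a new reading comes with each control period).
- bot.snapshot(name): name is "scene" or "side" or "wrist"; returns a dict with "color" (480x640x3 uint8, red, green, blue), "depth" (480x640 float32, m along the optical axis (not along the pixel's ray), 0 where there is no reading), "fovy" (degrees; the focal length in pixels is half the picture's height over the tangent of half this angle, whatever the lens; pixels are square), "cx", "cy" (the principal point, pixels), "R" (3x3) and "t" (3): a world point X has camera coordinates R X + t. Camera axes: x right, y down, z forward; pixel columns grow to the right and rows downward; lengths in m; the calibration is good to about 2 mm. A picture is of the moment at which its call begins.
- bot.sign_off(): hands the job in; it is judged then, once.
The state is a dict: "time": time; "joint_positions": joint angles; "dq": joint speeds; "joint_torque": joint torques, N m; "position": TCP position; "eef_rot": TCP orientation; "ft_force": force on the tool from outside, world axes, zero at the start; "torque": the same for the moment, N m; "opening": opening from 0.0 (shut) to 1.0 (fully open); "grasp_force": force on a finger pad.
Only numpy, scipy, OpenCV 4.12 (cv2) and the standard library are available. Lean on these libraries where they do the work, as an engineer would, in place of code of your own. Each camera call takes 0.05 s, during which the arm holds its last target. There are 200 camera calls.

## Working session

There is one attempt and no reset: what is moved stays moved. The work goes in short steps, Python scripts to look and compute and a tool call to move; the robot and the scene stay as the last step left them, time stands still between calls to the robot, and variables do not carry over. Pictures are saved under pics/ and viewed, at most 10 in all, crops included, and the job is handed in when it is done.

Besides the shell and the picture viewer there is one more tool, called after "Request:" in YAML: its name, and indented under it one key for each argument. carry_out: Moves the arm, as the interface text tells. Its arguments: {"type":"object","properties":{"rows":{"type":"array"},"grip":{"type":"number"},"grip_force":{"type":"number"}},"required":["rows"]}

```bash
mkdir -p pics
cat > h.py <<'E'
import numpy as np, cv2
from bench import bot
def snap(n):
    s=bot.snapshot(n); s['f']=240/np.tan(np.radians(s['fovy'])/2); s['R']=np.array(s['R']); s['t']=np.array(s['t']); return s
def ray(s,u,v):
    d=np.array([(u-s['cx'])/s['f'],(v-s['cy'])/s['f'],1.]); return -s['R'].T@s['t'], s['R'].T@d
def onz(s,u,v,z):
    o,d=ray(s,u,v); return o+d*(z-o[2])/d[2]
def dep(s,u,v):
    o,d=ray(s,u,v); return o+d*s['depth'][int(round(v)),int(round(u))]
def cloud(s):
    v,u=np.mgrid[:480,:640]; z=s['depth']
    c=np.stack([(u-s['cx'])/s['f']*z,(v-s['cy'])/s['f']*z,z],-1)
    return (c-s['t'])@s['R']
def proj(s,X):
    c=s['R']@np.array(X)+s['t']; return c[:2]/c[2]*s['f']+[s['cx'],s['cy']]
def save(s,n): cv2.imwrite('pics/%s.png'%n,s['color'][:,:,::-1])
E
python3 - <<'E'
from h import *
import pickle
S={n:snap(n) for n in ('scene','side','wrist')}
pickle.dump(S,open('s0.pkl','wb'))
for n in S: print(n,S[n]['fovy'],S[n]['cx'],S[n]['cy'],-S[n]['R'].T@S[n]['t'])
a=np.hstack([S['scene']['color'],S['side']['color']])
save(S['scene'],'scene0');save(S['side'],'side0')
print(bot.read_state())
E
```

```text
scene 55.96067238346974 322.17677503025925 245.79943332978067 [-0.38247978 -0.70307054  0.9433702 ]
side 54.27271960389702 327.0947067280281 232.8520258332346 [0.30290354 0.97304987 0.89043805]
wrist 65.80225695781566 317.231534912183 239.25289441881128 [0.64927497 0.08125514 0.37501734]
{'time': 0.15, 'joint_positions': array([-0.06617603,  0.5369674 , -0.00443214,  1.53863591,  0.00260766,
        1.06728978, -0.07118625]), 'dq': array([-0.00147722, -0.00266862,  0.00080666, -0.00530496, -0.00077145,
        0.00032551,  0.00094048]), 'joint_torque': array([ 1.61238928e-03, -5.83780539e+01,  1.04997531e+00, -2.59348226e+01,
        1.25170653e-02,  6.47799578e-03, -7.88314480e-06]), 'position': array([ 6.49538332e-01, -2.84474054e-05,  2.41634436e-01]), 'eef_rot': array([-3.14030232e+00,  1.07273260e-04,  1.57085570e+00]), 'ft_force': array([-1.36602533,  0.52649091, -1.00659256]), 'torque': array([ 0.03590133, -0.06482647,  0.01655771]), 'grasp_force': 0.0, 'opening': 1.0015406505966564}
```

View pics/scene0.png

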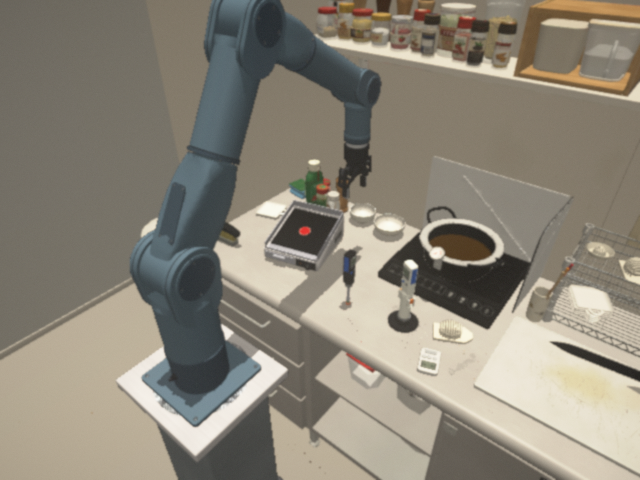

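View pics/side0.png

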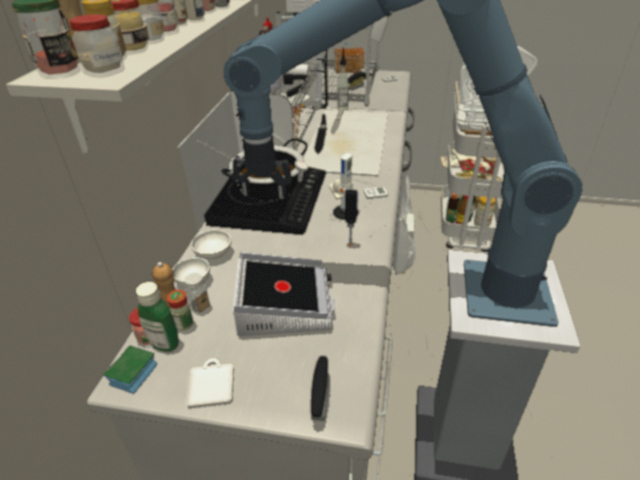

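The scene view shows the red dot at about (304,231), the white probe handle at (409,275) over its black foot at (404,320), and the black look-alike at (349,265). In the side view the dot is at (283,286) and the white probe at (346,168), just behind the black one.

Run:
```python
from h import *
import pickle
S=pickle.load(open('s0.pkl','rb'))
rays=[]
for n in('scene','side'):
    s=S[n]; hsv=cv2.cvtColor(s['color'],cv2.COLOR_RGB2HSV); P=cloud(s)
    m=(((hsv[...,0]<6)|(hsv[...,0]>174))&(hsv[...,1]>170)&(hsv[...,2]>120)).astype(np.uint8)
    k,l,st,c=cv2.connectedComponentsWithStats(m)
    for i in range(1,k):
        if st[i,4]>40:
            p=np.median(P[l==i],0)
            if abs(p[2]-.073)<.03: print(n,c[i],st[i],p); rays.append(ray(s,*c[i])); dot=p
    # plate plane fit & yaw
    q=np.linalg.norm(P[...,:2]-dot[:2],axis=-1); sel=(q<.06)&(s['depth']>0)&(abs(P[...,2]-.073)<.03)
    X=P[sel]; w=np.linalg.svd(X-X.mean(0),full_matrices=False)[2][2]; w*=np.sign(w[2]); print('normal',w,'tilt',np.arccos(w[2]),'upslope yaw',np.arctan2(-w[1],-w[0]),'z at dot',X.mean(0)[2]-(w[:2]@(dot-X.mean(0))[:2])/w[2])
    # white probe
    b=dict(scene=(390,255,430,335),side=(330,145,362,215))[n]
    u0,v0,u1,v1=b; sub=P[v0:v1,u0:u1].reshape(-1,3); h=hsv[v0:v1,u0:u1].reshape(-1,3)
    for lo in np.arange(.03,.22,.02):
        z=sub[(sub[:,2]>lo)&(sub[:,2]<lo+.02)&(abs(sub[:,1]+.0)<.6)]
        if len(z)>3: print(n,round(lo,2),len(z),np.median(z,0).round(3),z.min(0).round(3),z.max(0).round(3))
    mb=(h[:,0]>95)&(h[:,0]<125)&(h[:,1]>120); print('blue',mb.sum(),np.median(sub[mb],0))
    print('zmax',np.sort(sub[:,2])[-5:])
A=sum(np.eye(3)-np.outer(d,d)/(d@d) for o,d in rays); B=sum((np.eye(3)-np.outer(d,d)/(d@d))@o for o,d in rays)
print('tri',np.linalg.solve(A,B))
a=cv2.resize(S['scene']['color'][235:355,330:490],(640,480),interpolation=2); b=cv2.resize(S['side']['color'][130:250,300:380],(400,600)[0:2],interpolation=2)
cv2.imwrite('pics/c.png',a[...,::-1])
```

```text
scene [304.26530612 230.16326531] [300 227   9   7  49] [0.57606365 0.14758932 0.07365425]
normal [-0.19611023 -0.05307034  0.97914469] tilt 0.20458841802182345 upslope yaw 0.2642848046351041 z at dot 0.0732172522477597
scene 0.03 617 [ 0.605 -0.271  0.044] [ 0.46  -0.332  0.03 ] [ 0.67  -0.146  0.05 ]
scene 0.05 441 [ 0.67  -0.234  0.054] [ 0.462 -0.321  0.05 ] [ 0.726 -0.149  0.069]
scene 0.07 82 [ 0.468 -0.308  0.083] [ 0.458 -0.333  0.07 ] [ 0.687 -0.248  0.09 ]
scene 0.09 135 [ 0.469 -0.307  0.102] [ 0.456 -0.333  0.09 ] [ 0.679 -0.255  0.11 ]
scene 0.11 81 [ 0.469 -0.306  0.119] [ 0.46  -0.327  0.11 ] [ 0.663 -0.267  0.13 ]
scene 0.13 76 [ 0.47  -0.313  0.14 ] [ 0.461 -0.325  0.13 ] [ 0.483 -0.286  0.15 ]
scene 0.15 78 [ 0.469 -0.311  0.16 ] [ 0.461 -0.325  0.15 ] [ 0.482 -0.286  0.17 ]
scene 0.17 83 [ 0.469 -0.314  0.18 ] [ 0.459 -0.324  0.17 ] [ 0.484 -0.287  0.19 ]
scene 0.19 96 [ 0.469 -0.313  0.2  ] [ 0.46  -0.325  0.19 ] [ 0.481 -0.286  0.21 ]
scene 0.21 73 [ 0.478 -0.306  0.213] [ 0.463 -0.324  0.21 ] [ 0.495 -0.288  0.216]
blue 11 [ 0.4708687  -0.32086473  0.18178909]
z
[... 633 characters left out ...]
89  0.104] [ 0.458 -0.329  0.091] [ 0.498 -0.276  0.11 ]
side 0.11 101 [ 0.466 -0.287  0.122] [ 0.421 -0.31   0.11 ] [ 0.494 -0.121  0.13 ]
side 0.13 129 [ 0.453 -0.129  0.14 ] [ 0.422 -0.308  0.13 ] [ 0.493 -0.117  0.15 ]
side 0.15 145 [ 0.453 -0.129  0.16 ] [ 0.421 -0.312  0.15 ] [ 0.493 -0.12   0.17 ]
side 0.17 147 [ 0.456 -0.131  0.181] [ 0.421 -0.315  0.17 ] [ 0.493 -0.12   0.19 ]
side 0.19 139 [ 0.462 -0.284  0.195] [ 0.423 -0.315  0.19 ] [ 0.493 -0.122  0.21 ]
side 0.21 46 [ 0.478 -0.303  0.213] [ 0.462 -0.322  0.21 ] [ 0.494 -0.283  0.216]
blue 22 [ 0.48775066 -0.2889249   0.18377236]
zmax [0.89043805 0.89043805 0.89043805 0.89043805 0.89043805]
tri [0.69430678 0.24463027 0.07333341]
```

View pics/c.png

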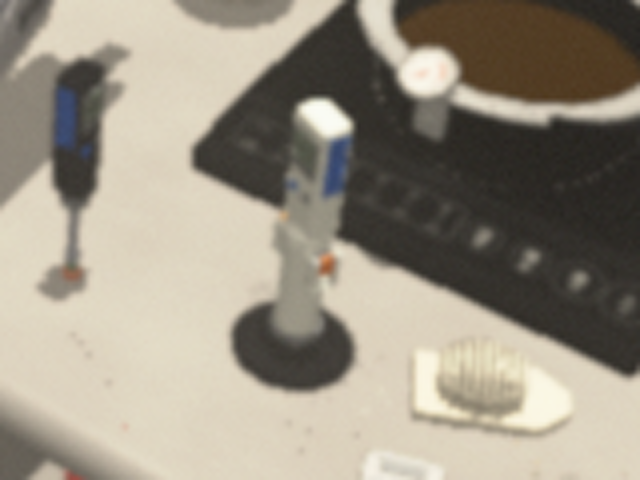

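The crop shows the white handle's top at about (409,261) in the full image, with blue grips facing the two sides and an orange clip tab at (411,301). I'll refine the dot, the plate normal and the handle yaw.

Run:
```python
from h import *
import pickle
S=pickle.load(open('s0.pkl','rb'))
r=[ray(S['scene'],304.27,230.16),ray(S['side'],282.23,285.7)]
A=sum(np.eye(3)-np.outer(d,d)/(d@d) for o,d in r); B=sum((np.eye(3)-np.outer(d,d)/(d@d))@o for o,d in r)
dot=np.linalg.solve(A,B);print('tri',dot)
for n in('scene','side'):
    s=S[n];P=cloud(s)
    q=np.linalg.norm(P[...,:2]-dot[:2],axis=-1); X=P[(q<.06)&(abs(P[...,2]-.073)<.03)]
    for _ in range(3):
        c=X.mean(0); w=np.linalg.svd(X-c,full_matrices=False)[2][2]; w*=np.sign(w[2]); X=X[abs((X-c)@w)<.004]
    print(n,len(X),w,'tilt',np.arccos(w[2]),'yaw',np.arctan2(-w[1],-w[0]),'z',c[2]-w[:2]@(dot-c)[:2]/w[2])
    q=np.linalg.norm(P[...,:2]-[.478,-.305],axis=-1); T=P[(q<.04)&(P[...,2]>.208)&(P[...,2]<.225)]
    print('top',len(T),T.mean(0),cv2.minAreaRect((T[:,:2]*1000).astype(np.float32)))
```

```text
tri [0.57513303 0.14752479 0.07435855]
scene 614 [-0.19548006 -0.05141303  0.9793591 ] tilt 0.20353034993339825 yaw 0.25718453016240617 z 0.07287935828536567
top 90 [ 0.47594477 -0.30685152  0.21208719] ((476.8803405761719, -306.1636657714844), (37.465232849121094, 24.2785587310791), 54.62142562866211)
side 1248 [-0.20071664 -0.04830493  0.9784577 ] tilt 0.20794276003109202 yaw 0.23617110986826398 z 0.07429314230746221
top 52 [ 0.47754301 -0.30086671  0.2128745 ] ((479.7410583496094, -300.9715270996094), (36.88097381591797, 26.142261505126953), 60.14115524291992)
```

Request:
carry_out:
  rows:
    - [-4, -3, -1.5, 0]
    - [-6, -2.5, -1.5, 0]
    - [-6, -2.5, -1, 0]
    - [-5, -2, -1, 0]
    - [-2, -2, 0, 0]
  grip: 1
  grip_force: 20

```text
time: 0.78
position: [0.5315, -0.2274, 0.2916]
eef_rot: [3.141, 0.002, 1.566]
ft_force: [-0.1, 0.5, -0.6]
opening: 1.001
grasp_force: 0.0
```

Request:
carry_out:
  rows:
    - [-4.5, 0, 0, 0]
    - [-4.5, 0, 0, 0]
    - [0, 0, 0, -0.17]
    - [0, 0, 0, -0.17]
    - [0, 0, 0, -0.17]

```text
time: 1.4
position: [0.5326, -0.3132, 0.2904]
eef_rot: [-3.141, -0.001, 2.086]
ft_force: [0.3, 0.1, -0.6]
opening: 1.002
grasp_force: 0.0
```

Request:
carry_out:
  rows:
    - [0, 0, 0, -0.17]
    - [0, 0, 0, -0.17]
    - [0, 0, 0, -0.15]
    - [0, 0, 0, 0]
    - [0, 0, 0, 0]

```text
time: 2.02
position: [0.5327, -0.3132, 0.2907]
eef_rot: [-3.142, -0.0, 2.568]
ft_force: [0.5, 0.6, 0.1]
opening: 1.0
grasp_force: 0.0
```

Run:
```python
from h import *
s=snap('wrist'); st=bot.read_state(); print(st['position'],st['eef_rot'],st['joint_positions'])
save(s,'w1'); P=cloud(s)
q=np.linalg.norm(P[...,:2]-[.478,-.304],axis=-1); m=(q<.045)&(P[...,2]>.207)&(P[...,2]<.23); T=P[m]
print('cam',-s['R'].T@s['t'],len(T),T.mean(0),cv2.minAreaRect((T[:,:2]*1000).astype(np.float32)))
ys,xs=np.nonzero(m); r=cv2.minAreaRect(np.stack([xs,ys],1).astype(np.float32)); print(r)
b=np.array([onz(s,u,v,T[:,2].mean()) for u,v in cv2.boxPoints(r)]); print(b.round(4),b.mean(0))
```

```text
[ 0.53272677 -0.313216    0.29071532] [-3.14149866e+00 -2.72111570e-04  2.56843124e+00] [ 0.53876104  0.43993097 -0.11081406  1.5705526   0.0520558   1.13427731
  1.41402096]
cam [ 0.46474938 -0.26880445  0.42424076] 2591 [ 0.4795434  -0.30229523  0.21399325] ((480.017578125, -303.314697265625), (37.30976867675781, 24.23255729675293), 63.26897430419922)
((281.21954345703125, 173.9756317138672), (42.6265754699707, 64.49201965332031), 83.6598129272461)
[[ 0.4611 -0.3129  0.214 ]
 [ 0.4772 -0.2808  0.214 ]
 [ 0.4985 -0.2915  0.214 ]
 [ 0.4819 -0.3248  0.214 ]] [ 0.47968586 -0.30250359  0.21399325]
```

View pics/w1.png

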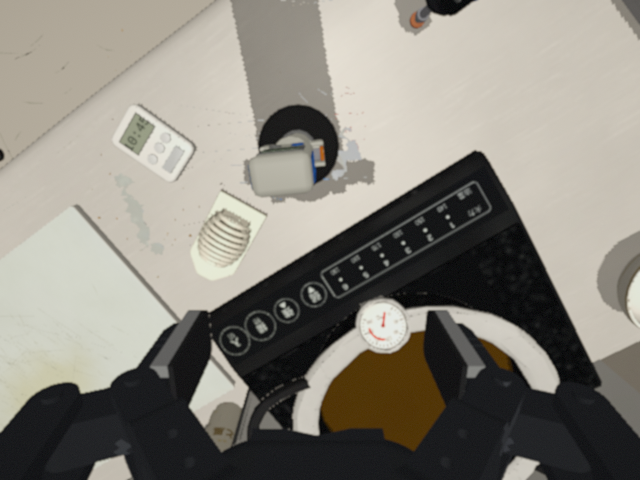

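The wrist view shows the white handle's top at (281,174), its display side towards image top, and the jaws at the bottom. The timer, the press and the black probe at (435,10) are all clear of the path.

Request:
carry_out:
  rows:
    - [0, 0, 0, -0.11]
    - [2.6, -0.7, 0, 0]
    - [2.6, -0.7, 0, 0]
    - [0, 0, 2, 0]
    - [0, 0, 0, 0]

```text
time: 2.7
position: [0.4791, -0.3022, 0.2699]
eef_rot: [3.142, -0.003, 2.68]
ft_force: [0.1, -0.5, 0.1]
opening: 0.998
grasp_force: 0.0
```

Run:
```python
from h import *
s=snap('wrist'); st=bot.read_state(); print(st['position'],st['eef_rot'])
P=cloud(s)
q=np.linalg.norm(P[...,:2]-[.4797,-.3025],axis=-1); m=(q<.03)&(P[...,2]>.207)&(P[...,2]<.23); T=P[m]
r=cv2.minAreaRect((T[:,:2]*1000).astype(np.float32)); print(len(T),T[:,2].mean(),r)
yaw=st['eef_rot'][2]; R=np.array([[np.cos(yaw),np.sin(yaw)],[np.sin(yaw),-np.cos(yaw)]])
print('tool dxy cm', R.T@(np.array(r[0])/1000-st['position'][:2])*100, 'dz', (st['position'][2]-.176)*100)
```

```text
[ 0.47989474 -0.30241493  0.2707066 ] [ 3.14150182e+00 -9.55054867e-04  2.68001269e+00]
2583 0.21383415654113044 ((479.4669189453125, -302.7777404785156), (36.866851806640625, 23.619428634643555), 62.243324279785156)
tool dxy cm [ 0.02214629 -0.05153773] dz 9.470660340165526
```

Aligned within 0.5 mm. Next: descend and close.

Request:
carry_out:
  rows:
    - [0, 0, 3.2, 0]
    - [0, 0, 3.2, 0]
    - [0, 0, 3.1, 0]
    - [0, 0, 0, 0]

```text
time: 3.25
position: [0.4793, -0.302, 0.1745]
eef_rot: [3.141, -0.004, 2.681]
ft_force: [1.0, -0.5, 0.8]
opening: 1.004
grasp_force: 0.0
```

Request:
carry_out:
  rows:
    - [0, 0, 0, 0]
    - [0, 0, 0, 0]
    - [0, 0, 0, 0]
    - [0, 0, 0, 0]
    - [0, 0, 0, 0]
  grip: -1
  grip_force: 40

```text
time: 3.88
position: [0.4808, -0.3031, 0.1771]
eef_rot: [-3.141, 0.002, 2.681]
ft_force: [-0.3, 0.3, 6.2]
opening: 0.417
grasp_force: 43.1
```

Request:
carry_out:
  rows:
    - [0, 0, 0, 0]
    - [0, 0, 0, 0]
    - [0, 0, 0, 0]

```text
time: 4.25
position: [0.4808, -0.3031, 0.1771]
eef_rot: [-3.141, 0.002, 2.681]
ft_force: [-0.7, 0.1, 6.8]
opening: 0.416
grasp_force: 43.1
```

Request:
carry_out:
  rows:
    - [0, 0, -0.4, 0]
    - [0, 0, -0.4, 0]
    - [0, 0, -0.4, 0]
    - [0, 0, -0.4, 0]
    - [0, 0, -0.4, 0]

```text
time: 4.88
position: [0.4803, -0.3027, 0.1965]
eef_rot: [3.142, 0.001, 2.681]
ft_force: [-1.2, -0.8, -1.1]
opening: 0.414
grasp_force: 43.0
```

Request:
carry_out:
  rows:
    - [0, 0, -0.6, 0]
    - [0, 0, -0.6, 0]
    - [0, 0, -0.6, 0]
    - [0, 0, -0.7, 0]
    - [0, 0, 0, 0]

```text
time: 5.5
position: [0.4804, -0.3029, 0.2216]
eef_rot: [-3.142, 0.001, 2.681]
ft_force: [-0.3, 0.7, -0.9]
opening: 0.415
grasp_force: 43.0
```

Run:
```python
from h import *
st=bot.read_state(); print(st['position'],st['eef_rot'],st['ft_force'],st['grasp_force'])
s=snap('scene'); save(s,'s2'); p=proj(s,[.48,-.302,.17]).astype(int); print(p)
c=s['color'][p[1]-80:p[1]+70,p[0]-100:p[0]+100]; cv2.imwrite('pics/s2c.png',cv2.resize(c,(800,600),interpolation=2)[...,::-1])
```

```text
[ 0.48041979 -0.30288507  0.2215678 ] [-3.14150543e+00  1.33805095e-03  2.68077622e+00] [-0.25717757  0.70567349 -0.93488257] 42.95616924762726
[408 275]
```

View pics/s2c.png

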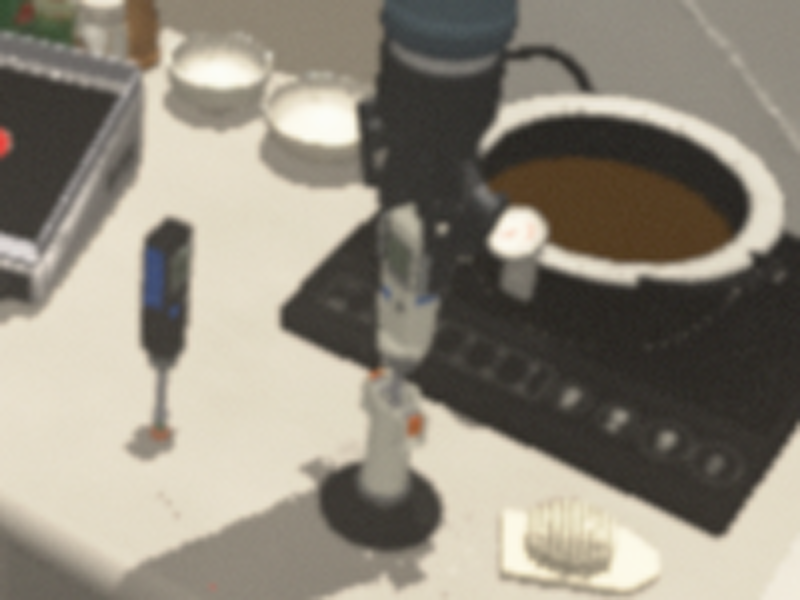

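The crop shows the neck out of the clips, the grooved part above the mouth at about (395,375), and the display facing tool +x (left). The tool can only turn about its own axis, so I'll tilt the probe in the grip about the pad axis, using the holster mouth as a stop.

Request:
carry_out:
  rows:
    - [0.5, 0, 0, 0]
    - [0.5, 0, 0, 0]
    - [0.5, 0, 0, 0]
    - [0, 0, 0, 0]
  grip_force: 25

```text
time: 6.05
position: [0.4664, -0.2961, 0.221]
eef_rot: [-3.141, 0.0, 2.681]
ft_force: [2.0, -1.4, -0.8]
opening: 0.417
grasp_force: 42.7
```

Request:
carry_out:
  rows:
    - [0.4, 0, 0, 0]
    - [0.4, 0, 0, 0]
    - [0.4, 0, 0, 0]
    - [0, 0, 0, 0]

```text
time: 6.55
position: [0.4557, -0.2904, 0.2209]
eef_rot: [3.141, -0.0, 2.681]
ft_force: [2.1, -1.4, -1.6]
opening: 0.423
grasp_force: 42.6
```

```bash
cat > tilt.py <<'E'
from h import *
def handle(n='scene'):
    st=bot.read_state(); s=snap(n); P=cloud(s); hsv=cv2.cvtColor(s['color'],cv2.COLOR_RGB2HSV)
    g=np.array(st['position'])+[0,0,.008]; q=P-g
    yaw=st['eef_rot'][2]; x=np.array([np.cos(yaw),np.sin(yaw),0]); y=np.array([np.sin(yaw),-np.cos(yaw),0])
    a=q@x; b=q@y; z=q[...,2]
    m=(abs(a)<.05)&(abs(b)<.022)&(z>-.07)&(z<.03)&(hsv[...,2]>90)&(hsv[...,1]<90)
    return st,s,a[m],b[m],z[m]
E
python3 - <<'E'
from tilt import *
for n in('scene','side'):
    st,s,a,b,z=handle(n); print(n,len(a))
    for lo in np.arange(-.075,.03,.01):
        k=(z>lo)&(z<lo+.01)
        if k.sum()>2: print(round(lo*1000+5),k.sum(),(np.percentile(a[k],[5,50,95])*1000).round(1),(np.percentile(b[k],[5,50,95])*1000).round(1))
print(st['ft_force'])
E
```

```text
scene 299
-70 19 [-16.4  -0.9   4.5] [-17.9 -10.2   4.4]
-60 34 [-18.3  -0.2   2.9] [-20.2 -14.4  10.8]
-50 41 [-16.8  -0.    4.1] [-19.7 -16.9   7.3]
-40 31 [-13.1   1.2   6.1] [-19.6 -16.6   6.8]
-30 39 [-10.9   5.    8.2] [-19.4 -15.8   7.2]
-20 17 [5.6 7.7 9.7] [-15.1  -3.3  13.6]
-10 8 [ 6.9  9.5 10.9] [-19.1 -11.    8.6]
0 12 [ 8.6 10.5 12.1] [-21.3 -13.6   3.1]
10 26 [10.1 12.2 14.3] [-20.9  -6.   17. ]
20 34 [10.2 13.  14.7] [-18.5  -2.   20.1]
30 38 [ 0.2  7.9 12.8] [-15.8   2.7  15.7]
side 225
-70 20 [-21.6  -1.8   5.4] [-6.2 10.5 15.8]
-60 27 [-16.6   1.6   3.9] [-14.   12.8  17.9]
-50 30 [-10.9   0.9   5.1] [-9.  13.7 19.4]
-40 30 [-14.    3.6   7.3] [-12.8  13.   18.4]
-30 28 [-9.8  3.8  9.2] [-9.2 14.9 18.4]
-20 23 [-9.3  8.5 10.5] [-11.   11.5  19.2]
-10 8 [ 9.4 10.7 12.5] [-21.7 -17.8  -5.7]
0 3 [10.5 11.2 13.5] [-17.3  11.3  20.6]
10 11 [10.8 12.3 13.8] [-18.    9.4  19. ]
20 26 [11.9 13.5 16.8] [-16.4   3.4  20.7]
30 19 [-3.1  9.6 14.6] [-10.9   0.4  13.5]
[ 1.99521913 -2.60333882 -0.99403174]
```

Request:
carry_out:
  rows:
    - [0.4, 0, 0, 0]
    - [0.4, 0, 0, 0]
    - [0, 0, 0, 0]

```text
time: 7.02
position: [0.4484, -0.2869, 0.221]
eef_rot: [3.142, -0.0, 2.681]
ft_force: [2.9, -0.3, -0.7]
opening: 0.419
grasp_force: 42.5
```

```bash
cat >> tilt.py <<'E'
def tilt(n):
    st,s,a,b,z=handle(n); k=(z>-.055)&(z<.022)&(abs(b)<.02); a,z=a[k],z[k]
    best=None; rng=np.random.default_rng(0)
    for _ in range(3000):
        i,j=rng.choice(len(a),2,False)
        if abs(z[i]-z[j])<.03: continue
        m=(a[i]-a[j])/(z[i]-z[j]); c=a[i]-m*z[i]
        if abs(m)>.5 or abs(c-.0123)>.006: continue
        w=(abs(a-m*z-c)<.0015); 
        if best is None or w.sum()>best.sum(): best=w
    m,c=np.polyfit(z[best],a[best],1); return np.degrees(np.arctan(m)),c*1000,best.sum()
if __name__=='__main__':
    for n in('scene','side'): print(n,tilt(n))
    st=bot.read_state(); print(st['position'],st['eef_rot'],st['ft_force'])
E
python3 tilt.py
```

```text
scene (np.float64(11.607439414257545), np.float64(10.336119322845029), np.int64(97))
side (np.float64(12.320150932115784), np.float64(11.037010284629176), np.int64(62))
[ 0.44849836 -0.2869099   0.22090738] [ 3.14152048e+00 -4.33904397e-04  2.68084823e+00] [ 1.92300217 -1.46675494 -1.14289246]
```

Tilt is about 12° from both views, so I'll pull it clear upward.

Request:
carry_out:
  rows:
    - [0, 0, -1, 0]
    - [0, 0, -1.2, 0]
    - [0, 0, -1.2, 0]
    - [0, 0, -1.2, 0]
    - [0, 0, -1.4, 0]

```text
time: 7.75
position: [0.4484, -0.287, 0.2817]
eef_rot: [-3.142, -0.001, 2.681]
ft_force: [0.6, 0.7, -0.8]
opening: 0.416
grasp_force: 42.4
```

Request:
carry_out:
  rows:
    - [0, 0, -2, 0]
    - [0, 0, -2.5, 0]
    - [0, 0, -2.5, 0]
    - [0, 0, -2.5, 0]
    - [0, 0, 0, 0]

```text
time: 8.38
position: [0.4495, -0.2875, 0.3781]
eef_rot: [-3.141, 0.004, 2.681]
ft_force: [0.1, -0.5, -2.1]
opening: 0.419
grasp_force: 42.4
```

```bash
python3 tilt.py
python3 - <<'E'
from h import *
print(bot.read_state()['joint_positions'].round(3)); s=snap('scene'); P=cloud(s)
m=(abs(P[...,0]-.44)<.05)&(abs(P[...,1]+.13)<.05)&(P[...,2]>.03); print('black',P[m].min(0),P[m].max(0))
p=proj(s,[.45,-.29,.25]).astype(int); p[1]=max(p[1],75)
c=s['color'][p[1]-75:p[1]+75,p[0]-100:p[0]+100]; cv2.imwrite('pics/s3.png',cv2.resize(c,(800,600),interpolation=2)[...,::-1]); print(p)
E
```

```text
scene (np.float64(11.286480752232354), np.float64(10.053420277981797), np.int64(123))
side (np.float64(11.948975869142387), np.float64(11.221666862932137), np.int64(75))
[ 0.44833956 -0.28692478  0.37543572] [-3.14154797e+00 -6.28220189e-04  2.68083277e+00] [ 0.07931015  0.4674626  -0.5214336 ]
[ 0.603  0.221 -0.141  1.672  0.033  1.252  1.564]
black [ 0.41883642 -0.15358477  0.03000564] [ 0.45986266 -0.12493016  0.19755034]
[401 255]
```

View pics/s3.png

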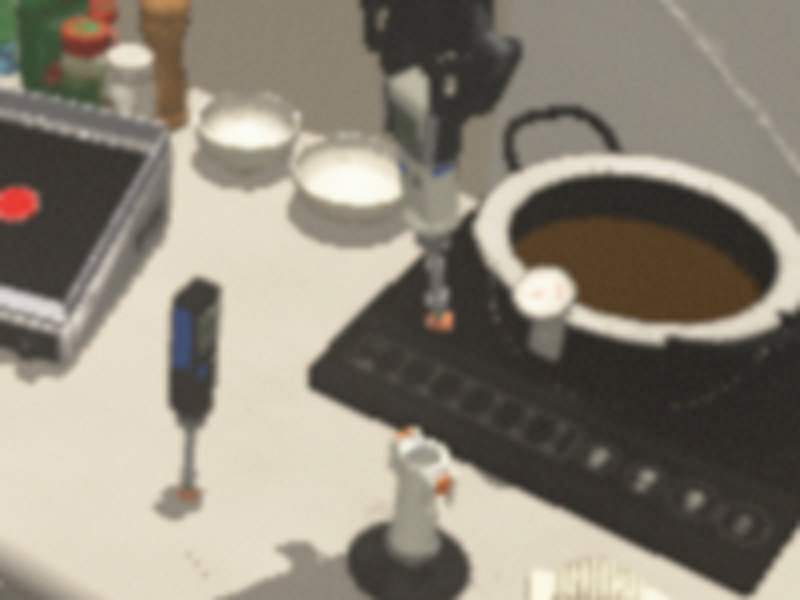

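The crop shows the probe fully out, tilted in the grip, with the copper foot at (438,320); the holster is undisturbed and the clips are intact. Next, turn and carry it over the griddle.

Request:
carry_out:
  rows:
    - [0, 0, 0, -0.14]
    - [0, 0, 0, -0.14]
    - [0, 0, 0, -0.14]
    - [0, 0, 0, -0.14]
    - [0, 0, 0, -0.148]

```text
time: 9.15
position: [0.448, -0.2868, 0.3745]
eef_rot: [3.14, -0.002, -2.89]
ft_force: [0.4, 0.7, -1.8]
opening: 0.414
grasp_force: 42.4
```

Request:
carry_out:
  rows:
    - [-1.2, 2.5, 0, 0]
    - [-2.1, 4.3, 0, 0]
    - [-2.1, 4.3, 0, 0]
    - [-2.1, 4.3, 0, 0]
    - [-2.1, 4.3, 0, 0]

```text
time: 9.78
position: [0.493, -0.0711, 0.3747]
eef_rot: [3.141, -0.002, -2.894]
ft_force: [0.9, 0.3, -1.5]
opening: 0.417
grasp_force: 42.4
```

Request:
carry_out:
  rows:
    - [-2.1, 4.3, 0, 0]
    - [-2.1, 4.3, 0, 0]
    - [-2.1, 4.3, 0, 0]
    - [-2.1, 4.3, 0, 0]
    - [-0.9, 2.1, 0, 0]

```text
time: 10.4
position: [0.5357, 0.1404, 0.3745]
eef_rot: [3.14, -0.002, -2.891]
ft_force: [-0.7, -0.4, -1.7]
opening: 0.416
grasp_force: 42.4
```

Request:
carry_out:
  rows:
    - [0, 0, 3, 0]
    - [0, 0, 3, 0]
    - [0, 0, 2, 0]
    - [0, 0, 0, 0]
    - [0, 0, 0, 0]

```text
time: 11.02
position: [0.5367, 0.1374, 0.2963]
eef_rot: [3.141, 0.0, -2.894]
ft_force: [0.4, 0.4, -0.6]
opening: 0.419
grasp_force: 42.4
```

```bash
python3 tilt.py
cat > foot.py <<'E'
from h import *
def tri(r):
    I=[np.eye(3)-np.outer(d,d)/(d@d) for o,d in r]; return np.linalg.solve(sum(I),sum(i@o for i,(o,d) in zip(I,r)))
def run(tag):
    st=bot.read_state(); pos=np.array(st['position']); yaw=st['eef_rot'][2]; rf=[];rd=[]
    for n in('scene','side'):
        s=snap(n); save(s,tag+n); P=cloud(s); h=cv2.cvtColor(s['color'],cv2.COLOR_RGB2HSV).astype(int)
        q=P-pos; near=(np.linalg.norm(q[...,:2],axis=-1)<.09)&(q[...,2]<-.1)&(q[...,2]>-.2)
        m=near&(h[...,0]>4)&(h[...,0]<20)&(h[...,1]>90)&(h[...,2]>80)
        k,l,sx,c=cv2.connectedComponentsWithStats(m.astype(np.uint8))
        if k>1:
            i=1+np.argmax(sx[1:,4]); print(n,'foot px',c[i],sx[i],np.median(P[l==i],0)); rf.append(ray(s,*c[i]))
        m=near|(np.linalg.norm(P-[.5755,.148,.0735],axis=-1)<.04)
        m&=((h[...,0]<4)|(h[...,0]>174))&(h[...,1]>170)&(h[...,2]>120)
        ys,xs=np.nonzero(m); print(n,'dot px',len(xs),xs.mean(),ys.mean(),np.median(P[m],0)); rd.append(ray(s,xs.mean(),ys.mean()))
        p=proj(s,[.565,.146,.12]).astype(int); v0=max(0,p[1]-75)
        cv2.imwrite('pics/%s%sc.png'%(tag,n),cv2.resize(s['color'][v0:v0+150,p[0]-100:p[0]+100],(800,600),interpolation=2)[...,::-1])
    print('foot centre',tri(rf) if len(rf)>1 else None,'dot',tri(rd)); print(pos,st['eef_rot'],st['ft_force'])
E
python3 -c "import foot; foot.run('a')"
```

```text
scene (np.float64(12.6034738409614), np.float64(10.196940221281537), np.int64(76))
side (np.float64(23.16301319783777), np.float64(13.238161363117364), np.int64(15))
[0.53695544 0.13752055 0.29674767] [ 3.14150272e+00  1.46374967e-03 -2.89442063e+00] [-0.25441953  0.09935192 -0.87217657]
scene foot px [303.66666667 213.5       ] [302 212   4   4  12] [0.56770992 0.14057009 0.14709564]
scene dot px 47 304.3404255319149 230.04255319148936 [0.5754686  0.14887654 0.07394913]
side foot px [282.38888889 264.33333333] [280 262   6   5  18] [0.56961371 0.14909069 0.14798991]
side dot px 94 282.13829787234044 285.72340425531917 [0.57525698 0.14812726 0.07492732]
foot centre [0.57077004 0.14463022 0.14419047] dot [0.57545474 0.14763359 0.07448836]
[0.53695544 0.13752055 0.29674767] [ 3.14150272e+00  1.46374967e-03 -2.89442063e+00] [-0.25441953  0.09935192 -0.87217657]
```

Foot and dot triangulated: the tilt in the grip is 12.1° towards the correct side. Next I'll descend to about 12 mm off the plate and look.

Request:
carry_out:
  rows:
    - [-0.23, 0.18, 1, 0]
    - [0, 0, 1.8, 0]
    - [0, 0, 1.8, 0]
    - [0, 0, 1, 0]
    - [0, 0, 0, 0]

```text
time: 11.85
position: [0.5377, 0.1394, 0.2387]
eef_rot: [3.142, -0.002, -2.894]
ft_force: [-0.0, -0.1, -1.1]
opening: 0.415
grasp_force: 42.4
```

```bash
python3 -c "
import foot; foot.run('b')
from h import *
s=snap('wrist'); save(s,'w4'); print(proj(s,[.5755,.1477,.0737]))
a=[cv2.imread('pics/b%sc.png'%n)[150:450,200:600] for n in('scene','side')]
cv2.imwrite('pics/b2.png',np.vstack([np.hstack(a),cv2.resize(s['color'][...,::-1],(800,600))[:300]]))"
```

```text
scene foot px [303.125 227.625] [300 226   7   4  16] [0.56948532 0.14748895 0.08768626]
scene dot px 32 304.6875 230.84375 [0.57310952 0.14366658 0.07330373]
side foot px [283.36666667 281.8       ] [280 279   9   6  30] [0.57100155 0.14880434 0.08962157]
side dot px 76 282.0921052631579 286.5 [0.57475821 0.15098232 0.07495196]
foot centre [0.57062863 0.147615   0.08776519] dot [0.57611015 0.14684767 0.07106602]
[0.53765236 0.13941066 0.2386989 ] [ 3.14152725e+00 -2.08602916e-03 -2.89421592e+00] [-0.04744576 -0.07016015 -1.06307323]
[314.59743407 260.21364101]
```

View pics/b2.png

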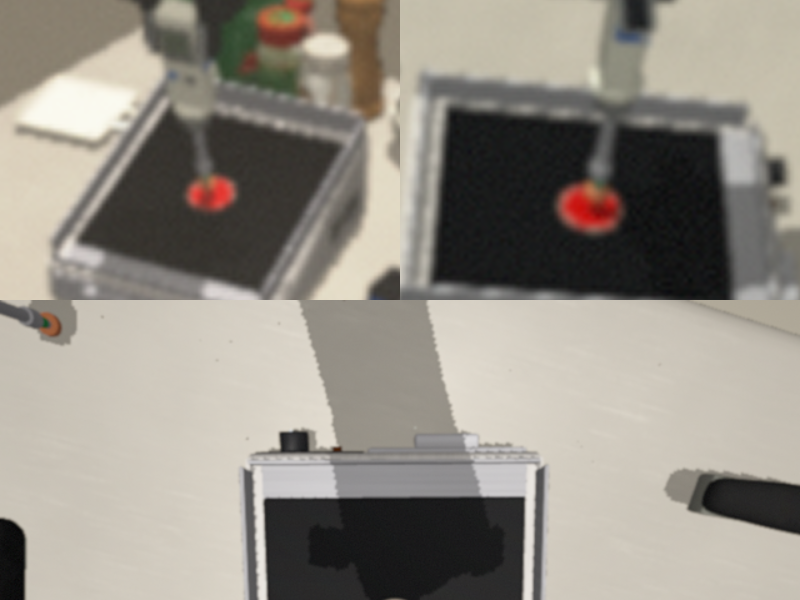

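The scene crop (left) and side crop (right) show the foot hovering over the red dot, leaning square to the plate. The wrist view shows the griddle's front edge level across the image, so the yaw is right. I'll approach along the normal.

Request:
carry_out:
  rows:
    - [-0.25, 0, 0.3, 0]
    - [-0.06, 0, 0.3, 0]
    - [-0.06, 0, 0.2, 0]
    - [0, 0, 0, 0]
    - [0, 0, 0, 0]

```text
time: 12.62
position: [0.5419, 0.1405, 0.2319]
eef_rot: [-3.142, 0.0, -2.894]
ft_force: [-0.9, 0.3, -1.3]
opening: 0.416
grasp_force: 42.4
```

Request:
carry_out:
  rows:
    - [-0.02, 0, 0.1, 0]
    - [-0.02, 0, 0.1, 0]
    - [0, 0, 0, 0]

```text
time: 13.0
position: [0.5422, 0.1406, 0.2297]
eef_rot: [-3.142, -0.0, -2.894]
ft_force: [0.7, -1.0, -1.4]
opening: 0.42
grasp_force: 42.4
```

Request:
carry_out:
  rows:
    - [-0.02, 0, 0.1, 0]
    - [0, 0, 0, 0]

```text
time: 13.25
position: [0.5424, 0.1406, 0.2288]
eef_rot: [-3.142, -0.0, -2.894]
ft_force: [-0.1, -0.0, -0.8]
opening: 0.417
grasp_force: 42.4
```

Request:
carry_out:
  rows:
    - [-0.02, 0, 0.1, 0]
    - [0, 0, 0, 0]

```text
time: 13.5
position: [0.5426, 0.1407, 0.2278]
eef_rot: [-3.142, -0.0, -2.894]
ft_force: [0.1, 0.2, -0.6]
opening: 0.414
grasp_force: 42.4
```

```bash
python3 -c "
import foot; foot.run('c')
from h import *
s=snap('wrist'); save(s,'w5'); u,v=proj(s,[.5755,.1477,.0737]).astype(int)
F=[]
for i in range(8): snap('wrist'); F.append(bot.read_state()['ft_force'])
print(np.mean(F,0),np.std(F,0),u,v)
w=cv2.resize(s['color'][v-60:v+60,u-80:u+80,::-1],(400,300),interpolation=2)
a=[cv2.imread('pics/c%sc.png'%n)[150:450,200:600] for n in('scene','side')]
cv2.imwrite('pics/c2.png',np.vstack([np.hstack(a),np.hstack([w,w])]))"
```

```text
scene foot px [304.08333333 229.33333333] [303 228   4   4  12] [0.57277685 0.14723014 0.07834461]
scene dot px 24 304.625 231.0 [0.57323346 0.14071937 0.07314574]
side foot px [281.96666667 285.46666667] [279 283   7   6  30] [0.57412663 0.15150584 0.07903839]
side dot px 45 281.73333333333335 286.8 [0.57343963 0.15377714 0.07497878]
foot centre [0.57551846 0.14891458 0.07671312] dot [0.57673409 0.147389   0.07012981]
[0.54260477 0.1406674  0.22777777] [-3.14156825e+00 -1.40815016e-04 -2.89443581e+00] [ 0.06007811  0.2067469  -0.64887087]
[ 0.23642876  0.20755384 -1.03234072] [0.31402498 0.51250802 0.41437958] 314 260
```

View pics/c2.png

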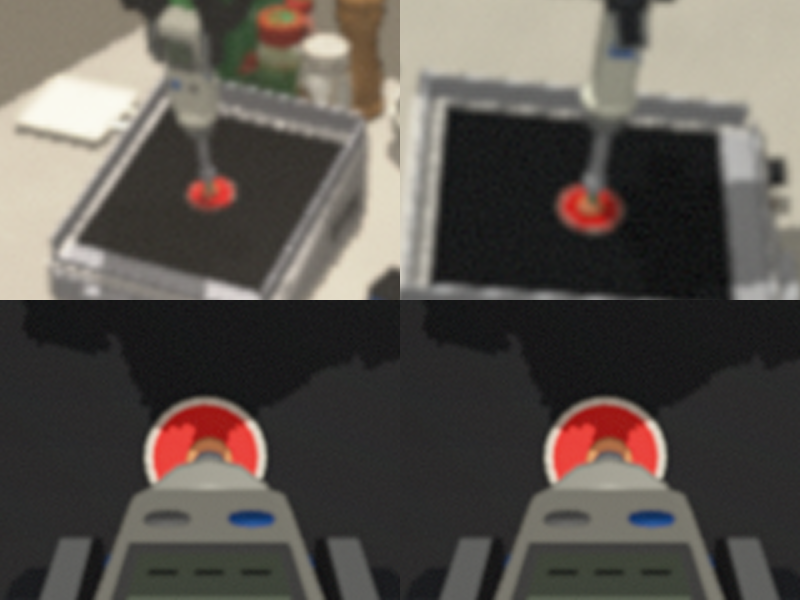

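The scene and side crops show the foot centred on the dot and nearly touching. The wrist crop (bottom) shows it centred inside the pale outline, with the display reading dashes. I'll step down watching the force.

```bash
cat > f.py <<'E'
from h import *
F=[];p=[]
for i in range(10): snap('wrist'); s=bot.read_state(); F.append(s['ft_force']); p.append(s['position'])
n=np.array([-.2016,-.0508,.9781])
print(np.mean(F,0).round(2),'Fn',(np.mean(F,0)@n).round(2),'pos',np.mean(p,0).round(4),'pn',(np.mean(p,0)@n).round(4))
E
echo
```

```text
(no output)
```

Request:
carry_out:
  rows:
    - [-0.02, 0, 0.1, 0]
    - [-0.02, 0, 0.1, 0]
    - [0, 0, 0, 0]

```text
time: 14.42
position: [0.5431, 0.1408, 0.2259]
eef_rot: [-3.142, 0.0, -2.894]
ft_force: [0.2, 0.9, 0.9]
opening: 0.418
grasp_force: 42.5
```

```bash
python3 f.py
```

```text
[-0.31  0.16  0.56] Fn 0.6 pos [0.5431 0.1408 0.2259] pn 0.1043
```

Request:
carry_out:
  rows:
    - [-0.02, 0, 0.1, 0]
    - [0, 0, 0, 0]
    - [0, 0, 0, 0]

```text
time: 15.3
position: [0.5432, 0.1409, 0.2249]
eef_rot: [-3.142, 0.0, -2.894]
ft_force: [-0.3, -0.2, 0.6]
opening: 0.417
grasp_force: 42.5
```

```bash
python3 f.py
```

```text
[-0.18  0.03  0.99] Fn 1.01 pos [0.5432 0.1409 0.2249] pn 0.1033
```

Contact force above baseline is 1.7 N then 2.1 N, or about 1.3 mm then 2.2 mm of spring travel. I need 3 mm more.

Request:
carry_out:
  rows:
    - [-0.02, 0, 0.1, 0]
    - [-0.02, 0, 0.1, 0]
    - [-0.02, 0, 0.1, 0]
    - [0, 0, 0, 0]
    - [0, 0, 0, 0]

```text
time: 16.42
position: [0.5438, 0.141, 0.2219]
eef_rot: [-3.142, 0.0, -2.894]
ft_force: [-0.4, -0.1, 3.0]
opening: 0.416
grasp_force: 42.7
```

```bash
python3 f.py; python3 tilt.py; python3 -c "
import foot; foot.run('d')
from h import *
s=snap('wrist'); u,v=proj(s,[.5755,.1477,.0737]).astype(int)
w=cv2.resize(s['color'][v-60:v+60,u-80:u+80,::-1],(400,300),interpolation=2)
a=[cv2.resize(cv2.imread('pics/d%sc.png'%n)[225:375,300:500],(400,300)) for n in('scene','side')]
cv2.imwrite('pics/d2.png',np.vstack([np.hstack(a),np.hstack([w,w])]))"
```

```text
[-0.46 -0.2   2.48] Fn 2.53 pos [0.5438 0.141  0.2219] pn 0.1002
scene (np.float64(12.19818014139992), np.float64(10.090183034058832), np.int64(75))
side (np.float64(24.688461204118887), np.float64(10.417013486271928), np.int64(18))
[0.54382898 0.14101814 0.22185601] [-3.14157986e+00  4.89657782e-05 -2.89434478e+00] [-0.27966235 -0.61822986  3.41080762]
scene foot px [304.4 230. ] [303 229   4   3  10] [0.57376961 0.14656189 0.07532939]
scene dot px 22 305.1818181818182 231.13636363636363 [0.57204959 0.14039824 0.0717076 ]
side foot px [281.91304348 286.        ] [279 284   7   5  23] [0.57534297 0.1527386  0.07816532]
side dot px 40 281.7 287.0 [0.57352499 0.15316323 0.07476549]
foot centre [0.57608259 0.14807325 0.07400706] dot [0.57767036 0.14634413 0.06894588]
[0.54382898 0.14101814 0.22185601] [-3.14157986e+00  4.89657782e-05 -2.89434478e+00] [-0.27966235 -0.61822986  3.41080762]
```

View pics/d2.png

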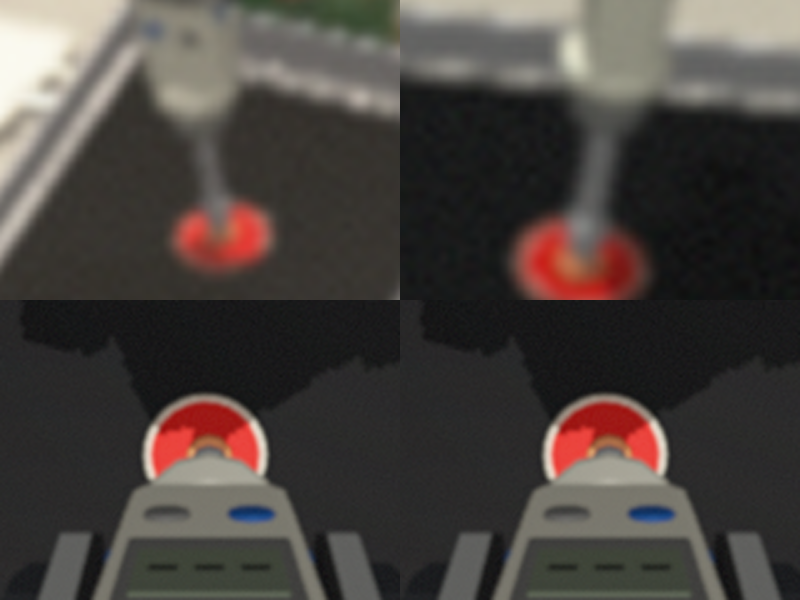

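The foot is centred in the dot and square to the plate, pressed at about 3.6 N (about 5 mm in). I'll hold it there.

Request:
carry_out:
  rows:
    - [0, 0, 0, 0]
    - [0, 0, 0, 0]
    - [0, 0, 0, 0]
    - [0, 0, 0, 0]
    - [0, 0, 0, 0]

```text
time: 17.8
position: [0.5438, 0.141, 0.2218]
eef_rot: [3.142, 0.0, -2.894]
ft_force: [-0.8, -0.0, 1.7]
opening: 0.414
grasp_force: 42.7
```

Request:
carry_out:
  rows:
    - [0, 0, 0, 0]
    - [0, 0, 0, 0]
    - [0, 0, 0, 0]
    - [0, 0, 0, 0]
    - [0, 0, 0, 0]

```text
time: 18.42
position: [0.5438, 0.141, 0.2219]
eef_rot: [-3.142, 0.0, -2.894]
ft_force: [0.2, 0.6, 1.8]
opening: 0.414
grasp_force: 42.7
```

Request:
carry_out:
  rows:
    - [0, 0, 0, 0]
    - [0, 0, 0, 0]
    - [0, 0, 0, 0]
    - [0, 0, 0, 0]
    - [0, 0, 0, 0]

```text
time: 19.05
position: [0.5438, 0.141, 0.2218]
eef_rot: [3.142, -0.0, -2.894]
ft_force: [-0.1, -0.8, 2.6]
opening: 0.417
grasp_force: 42.7
```

Request:
carry_out:
  rows:
    - [0, 0, 0, 0]
    - [0, 0, 0, 0]
    - [0, 0, 0, 0]
    - [0, 0, 0, 0]
    - [0, 0, 0, 0]

```text
time: 19.68
position: [0.5438, 0.141, 0.2218]
eef_rot: [-3.142, -0.0, -2.894]
ft_force: [-0.5, 0.4, 2.5]
opening: 0.418
grasp_force: 42.7
```

Request:
carry_out:
  rows:
    - [0, 0, 0, 0]
    - [0, 0, 0, 0]
    - [0, 0, 0, 0]
    - [0, 0, 0, 0]
    - [0, 0, 0, 0]

```text
time: 20.3
position: [0.5438, 0.141, 0.2218]
eef_rot: [-3.142, 0.0, -2.894]
ft_force: [0.4, -0.4, 2.2]
opening: 0.417
grasp_force: 42.7
```

Request:
carry_out:
  rows:
    - [0, 0, 0, 0]
    - [0, 0, 0, 0]
    - [0, 0, 0, 0]
    - [0, 0, 0, 0]
    - [0, 0, 0, 0]

```text
time: 20.92
position: [0.5438, 0.141, 0.2218]
eef_rot: [-3.142, -0.0, -2.894]
ft_force: [-0.5, 0.9, 2.8]
opening: 0.418
grasp_force: 42.7
```

```bash
python3 f.py; python3 -c "
from h import *
s=snap('wrist'); u,v=proj(s,[.5755,.1477,.0737]).astype(int)
cv2.imwrite('pics/e.png',cv2.resize(s['color'][v-60:v+120,u-120:u+120,::-1],(800,600),interpolation=2))"
```

```text
[-0.27  0.01  2.66] Fn 2.65 pos [0.5438 0.141  0.2219] pn 0.1002
```

View pics/e.png

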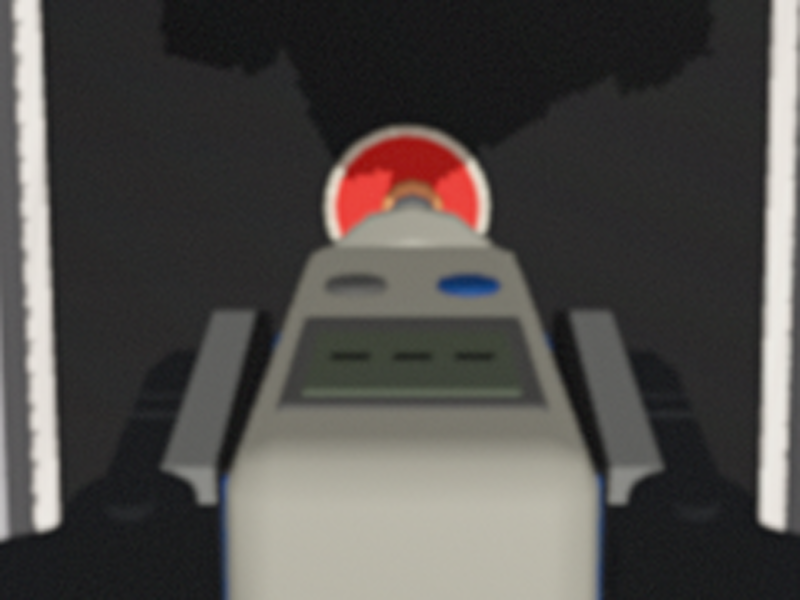

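The picture shows the foot at (412,195) inside the pale outline. Force (about 3.7 N) and pose have been steady for more than 4 s, so I'm handing in.

```bash
python3 -c "
from bench import bot
print(bot.sign_off())"
```

```text
the job is handed in; nothing more can be done
None
```

The white thermometer is out of its holster and held square to the plate inside the red dot, its foot pressed in about 5 mm (about 3.7 N, judged from force rather than seeing the green band); it stayed steady over 4 s and the job is handed in, though the display still showed dashes.

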